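# Flip the two job flags after the phone changed trays

### The job

The phone has been moved to the other repair tray, but the flip-over flag in front of each tray still shows the old state. With a fingertip, gently push each flag up and over its hinge until it lies flat on its other side, so that the flag of the tray with the phone shows the bar and the flag of the empty tray shows the ring. Only push the flags: do not pinch or lift anything, leave the stands where they are, and leave the phone and the other things alone.

Things in the scene. Friction and masses are not known exactly. Their poses are not given: they have to be found in the camera images.
- stand_a: Flag stand on the robot side of the tray holding the phone. Loose steel base 90 (x) x 170 (y) x 8 mm, 0.95 kg, just standing on the bench; origin at the centre of its underside, z up, yaw within 0.35 rad of 0. Two posts, 8 mm thick, rise to 77 mm at x = +-38 mm, y = 0; the hinge runs between them along x.
- stand_a_hinge (a point): Middle of the hinge line, 70 mm above the bench, fixed to stand_a. The free edge of the level flag has 59 mm of free space under it, so a tilted finger goes under it from outside; about 0.5 N up at the edge raises it. Pushed past upright it tips over and falls slowly by its own weight to its stop. It does not stay half-way.
- flag_a (a joint): Angle of the white flag: 0 = level towards the stand's +y, ring face up; 1.57 = straight up; 3.14 = level towards the stand's -y, bar face up; stops at 0 and 3.14. Starts at 0, must go to 3.14. Marks, black and flat: ring 38 mm across, bar 44 x 14 mm.
- flag_a_edge (a point): Middle of the free edge of flag_a, 76 mm from the hinge, in the plate's mid-plane; moves with it. The flag is a flat 45 g plate, 60 mm wide along the hinge, 5 mm thick, 76 mm long from the hinge; when level it lies 70 mm above the bench and ends 9 mm short of the base plate's end.
- stand_b: Flag stand on the robot side of the tray holding nothing. Loose steel base 90 (x) x 170 (y) x 8 mm, 0.95 kg, just standing on the bench; origin at the centre of its underside, z up, yaw within 0.35 rad of 0. Two posts, 8 mm thick, rise to 77 mm at x = +-38 mm, y = 0; the hinge runs between them along x.
- stand_b_hinge (a point): Middle of the hinge line, 70 mm above the bench, fixed to stand_b. The free edge of the level flag has 59 mm of free space under it, so a tilted finger goes under it from outside; about 0.5 N up at the edge raises it. Pushed past upright it tips over and falls slowly by its own weight to its stop. It does not stay half-way.
- flag_b (a joint): Angle of the white flag: 0 = level towards the stand's +y, ring face up; 1.57 = straight up; 3.14 = level towards the stand's -y, bar face up; stops at 0 and 3.14. Starts at 3.14, must go to 0. Marks, black and flat: ring 38 mm across, bar 44 x 14 mm.
- flag_b_edge (a point): Middle of the free edge of flag_b, 76 mm from the hinge, in the plate's mid-plane; moves with it. The flag is a flat 45 g plate, 60 mm wide along the hinge, 5 mm thick, 76 mm long from the hinge; when level it lies 70 mm above the bench and ends 9 mm short of the base plate's end.
- phone: Black phone 72 x 148 x 8 mm lying in one of the two trays; origin at the centre of its underside. It marks the occupied tray.
- tray_a: Grey open tray 120 mm (x) x 200 mm (y) x 20 mm, fixed, holding the phone; origin at the centre of its underside. Its flag is flag_a.
- tray_b: The same tray, empty, fixed. Its flag is flag_b.
- spool: Bystander: solder spool standing on its end, 50 mm across, 32 mm tall; origin at its underside.
- tweezers: Bystander: flat steel tweezers lying down, 110 mm long, 4 mm thick.
- screwdriver: Bystander: small screwdriver lying down, about 130 mm long.
- jar: Bystander: small grey flux jar, 44 mm across, 45 mm tall; origin at its underside.
- cup: Bystander: empty clear cup, 64 mm across, 55 mm tall; origin at its underside.
- battery: Bystander: flat battery pack, 50 x 90 x 10 mm; origin at its underside.
Things that resemble listed ones, but are neither listed nor needed, are in the scene too. What is shaped like the stand_a but brown, orange or pink is not meant.

How it is judged (in metres and radians):
At the end, for the whole second after the job is handed in: Both flags lie level at rest on their new side (within 0.15 rad): flag_a at 3.14 (bar up), flag_b at 0 (ring up), with both stands still flat on the bench (value of joint flag_a above 2.99 rad and value of joint flag_b below 0.15 rad and velocity of joint flag_a between -0.1 and 0.1 rad/s and velocity of joint flag_b between -0.1 and 0.1 rad/s and angle between each of stand_a, stand_b's own z axis and vertical below 0.05 rad); the robot touches nothing.
It fails at once if a stand is shoved more than 25 mm from its place (distance of any of stand_a, stand_b from where it was at the start of the episode above 0.025 m).
It fails at once if a stand is lifted (8 mm) or tipped (0.12 rad) (height (world z) of any of stand_a, stand_b above 0.008 m or angle between any of stand_a, stand_b's own z axis and vertical above 0.12 rad).
It fails at once if a stand or its flag is pinched or struck with more than 25 N (contact force between the fingers and stand_a above 25 N or contact force between the fingers and stand_b above 25 N).
It fails at once if the phone or another bystander is moved more than 30 mm or lifted (distance of any of phone, spool, tweezers, screwdriver, jar, cup, battery from where it was at the start of the episode above 0.03 m).
It also fails if it takes over 58 s, if anything falls off the work surface, if the arm or the gripper's body presses on something with over 40 N, if the wrist force passes 120 N, or if a joint passes its speed limit or range.

### The arm

A 7-joint arm with a two-finger parallel gripper is mounted at the origin on the work surface. World frame = base frame: x ahead of the robot, y to its left, z up, the work surface at z = 0. Lengths are in m, angles in degrees, forces in N, time in s.
With the tool pointing down it reaches from about 0.425 to 1.025 m from the base axis. Payload 9.4 kg.
Tool frame: the origin (TCP) lies midway between the tips of the shut fingers; the grasp point (between the pads) lies pinch_z behind it (pinch_z is the distance from the TCP to the grasp point, in m); z points along the fingers, y is the line along which they close (so a half turn about z gives the same grasp; the last joint's range is limited). The gripper opens to 93 mm and grips with 3 to 60 N. Pads are 15 mm wide; open, the fingers measure 128 mm over their backs; the gripper's body (75 mm by 188 mm) begins 65 mm behind the grasp point.
Start: joints at [61.037, 34.337, -0.143, 91.639, 0.103, 54.024, -4.572], TCP at [0.301, -0.659, 0.193] pointing down, gripper open.
Joint ranges: [-147.43, 147.43], [-19.82, 112.94], [-74.19, 73.91], [6.32, 146.72], [-59.91, 239.91], [6.04, 106.73], [-150.56, 150.56]. Speed limits (degrees/s): [127.2, 127.2, 172.46, 172.46, 180, 180, 180].

### API

Orientations are given as a 3x3 rotation matrix whose columns are the frame's x, y, z axes.
In Python, from bench import * gives the robot as it stands.
- The arm moves only by the tool move_arm, never from a script. Its argument "commands" is a list of rows, each a list of 3 entries, a list of its own where there are three numbers: the shift along the tool's x, y, z normalised to -1 to 1, where 1 is 40 mm, then the turn about the tool's z normalised to -1 to 1, where 1 is 5 degrees, then the closure, from -1 (fully open) to 1 (shut), so that 0 is half open. A call has 1 to 10 rows; each row shifts and turns the commanded pose from where the row before left it, along the tool's axes as they then stand; what a row does not reach is not made up. A row lasts 1/12 s, in which the tool goes at most 41.7 mm and 7.16 degrees, less where a joint would pass 70% of its speed; a pose out of reach is approached as far as the arm can. A call with a number of a shift or a turn outside -1 to 1 is refused whole. A call with a gripper value outside its range is refused whole. The fingers move at their own pace and stop on an object; "grip_force" is the grip in N (left out, the last holds). Time passes only in rows, so rows that do not move let the fingers close. It gives the time, the measured TCP pose, the force, the opening and the grip force at its end, in the units of the state.
- sense(): the state, without advancing time (a new reading comes with each control period).
- snapshot(name): name is "side" or "top"; returns a dict with "image" (400x640x3 uint8, red, green, blue), "mtx" (3x3 intrinsics, pixels), "k1" (the pictures are not rectified: a ray, as slopes to the right and down, at radius r is drawn at 1 + k1 r^2 times it, then the intrinsics apply), "pose" (4x4, takes a point from camera to world coordinates). Camera axes: x right, y down, z forward; pixel columns grow to the right and rows downward; lengths in m; the calibration is good to about 2 mm. A picture is of the moment at which its call begins. There is no depth.
- finish_job(): hands the job in; it is judged then, once.
Trained networks look in a picture, given as the dict that the camera call returned (one of the last four; its "shot" number tells which), for a name from the list of things; names that differ only in an ending like _2 or _b are one class to them, and where a whole thing is asked for, a point or a joint stands for the part that bears it (a point fixed in the world has none). Each returns a list of dicts, best first, with "score" (0 to 1); they miss things now and then, are a little off and sometimes report something else, mostly with a low value. They report only what shows in the picture. A call takes as long as a camera call. They do not tell look-alikes from the thing itself.
- masks_of(picture, thing): "mask" (400x640 bool, what is visible of it) and "bbox" ([left, top, right, bottom] in pixels, round what is visible of it).
The state is a dict: "t": time; "joint_pos": joint angles; "dq": joint speeds; "tau": joint torques, N m; "ee_pos": TCP position; "ee_rot": TCP orientation; "wrist_force": force on the tool from outside, world axes, zero at the start; "moment": the same for the moment, N m; "grip_width": opening from 0.0 (shut) to 1.0 (fully open); "grasp_force": force on a finger pad.
Only numpy, scipy, OpenCV 4.12 (cv2) and the standard library are available. Lean on these libraries where they do the work, as an engineer would, in place of code of your own. Each camera call takes 0.05 s, during which the arm holds its last target. There are 200 camera calls.

## Working session

There is one attempt and no reset: what is moved stays moved. The work goes in short steps, Python scripts to look and compute and a tool call to move; the robot and the scene stay as the last step left them, time stands still between calls to the robot, and variables do not carry over. Pictures are saved under pics/ and viewed, at most 10 in all, crops included, and the job is handed in when it is done.

Besides the shell and the picture viewer there is one more tool, called after ">>>" as a command line: name --argument value ..., lists and objects as JSON in quotes. move_arm: Moves the arm, as the interface text tells. Scaled input: -1 to 1 covers 40 mm each way for a shift and 5 degrees each way for a turn. Its arguments: {"type":"object","properties":{"commands":{"type":"array","items":{"type":"array"}},"grip_force":{"type":"number"}},"required":["commands"]}

```bash
mkdir -p pics; ls
python3 - <<'E'
from bench import *
import cv2
s=sense(); print(s)
for n in("top","side"):
    p=snapshot(n); cv2.imwrite(f"pics/{n}1.png",p["image"][:,:,::-1]); print(n,p["mtx"].tolist(),p["k1"],p["pose"].round(4).tolist())
    for t in("stand_a","flag_a","phone","tray_a"):
        print(t,[(round(m["score"],2),m["bbox"]) for m in masks_of(p,t)])
E
```

```text
pics
{'t': 0.0, 'joint_pos': array([61.03683859, 34.38273376, -0.14639311, 91.68011209,  0.10275511,
       54.02385355, -4.57082624]), 'dq': array([ 0.0311375 , -0.07688497,  0.07922058, -0.10864269, -0.04611175,
       -0.00204448, -0.0803215 ]), 'tau': array([-7.79075363e-04, -7.65079665e+01,  1.49726998e+00, -2.52356654e+01,
       -5.23842790e-02,  1.68037950e-02,  1.76824951e-04]), 'ee_pos': array([ 0.30121472, -0.65889274,  0.19198741]), 'ee_rot': array([[ 9.09427485e-01,  4.15861875e-01, -7.41833959e-04],
       [ 4.15862517e-01, -9.09426542e-01,  1.31627474e-03],
       [-1.27255012e-04, -1.50555736e-03, -9.99998859e-01]]), 'wrist_force': array([ 0.17894544,  0.96587602, -0.24032321]), 'moment': array([-0.02309052, -0.04484104, -0.0007643 ]), 'grasp_force': 0.0, 'grip_width': 0.9999535721786008}
top [[448.7728857530358, 0.0, 323.7846114303834], [0.0, 448.7728857530358, 201.47107944415484], [0.0, 0.0, 1.0]] -0.05358825836534548 [[-0.0405, -0.9758, 0.2151, 0.255], [-0.9992, 0.0396, -0.0085, -0.0058], [-0.0002, -0.2152, -0.9766, 1.3354], [0.0, 0.0, 0.0, 1.0]]
stand_a [(0.96, [2
[... 749 characters left out ...]
19401371 [[-0.8566, -0.2827, 0.4315, -0.1527], [-0.5156, 0.4403, -0.735, 1.1942], [0.0178, -0.8522, -0.523, 0.9341], [0.0, 0.0, 0.0, 1.0]]
stand_a [(0.95, [334.0, 178.0, 374.2, 209.5]), (0.9, [318.8, 263.7, 387.8, 314.8]), (0.89, [288.6, 211.3, 333.4, 263.6]), (0.8, [389.7, 174.8, 439.6, 214.1])]
flag_a [(0.67, [346.3, 266.3, 381.6, 291.3]), (0.62, [444.9, 162.2, 466.7, 175.7]), (0.58, [305.6, 211.8, 328.6, 226.6]), (0.53, [340.7, 182.7, 363.8, 196.1]), (0.52, [409.6, 176.2, 434.8, 190.2]), (0.52, [288.3, 212.5, 332.9, 262.1])]
phone [(0.96, [299.4, 167.6, 330.9, 192.6])]
tray_a [(0.86, [231.8, 203.8, 293.6, 247.1]), (0.66, [286.3, 165.3, 343.4, 197.1]), (0.59, [288.9, 211.1, 332.3, 263.0])]
```

View pics/top1.png

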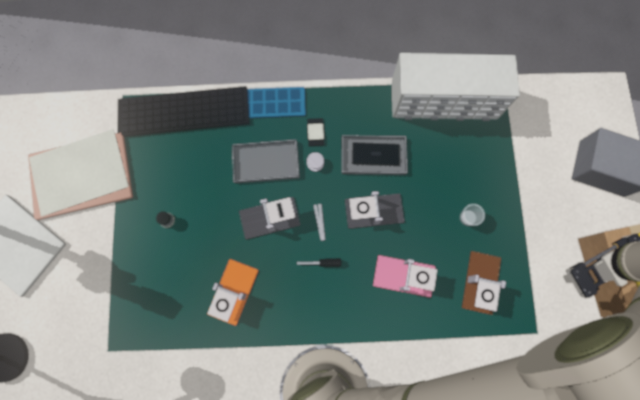

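View pics/side1.png

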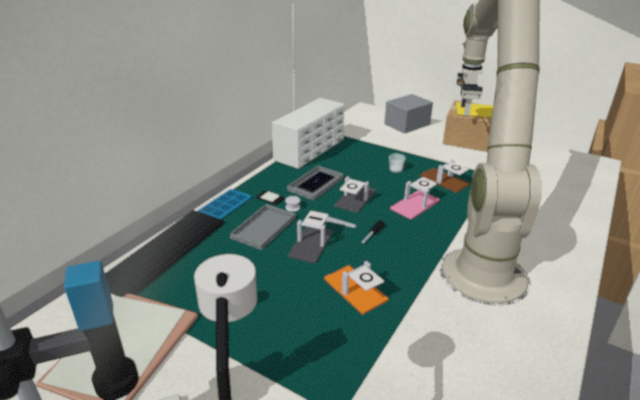

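The top view (up = +x, left = +y) shows tray_a with the phone at (375,155). Its dark stand_a is near (375,210), ring up, with the flag towards +y. The empty tray is at (266,161), with dark stand_b near (268,217), bar up, flag towards -y. Brown, pink and orange stands are look-alikes. Both flags are pushed from the gap between the two stands, where the tweezers lie at (320,222).

```bash
cat > h.py <<'E'
import numpy as np, cv2
from bench import *
from scipy.optimize import least_squares
def proj(p,P):
    T=p["pose"]; q=(np.atleast_2d(P)-T[:3,3])@T[:3,:3]; s=q[:,:2]/q[:,2:]
    s=s*(1+p["k1"]*(s**2).sum(1,keepdims=True)); K=p["mtx"]
    return s*[K[0,0],K[1,1]]+K[:2,2]
def ray(p,uv,z):
    u=cv2.undistortPoints(np.float64([[uv]]),p["mtx"],np.float64([p["k1"],0,0,0]))[0,0]
    T=p["pose"]; d=T[:3,:3]@[u[0],u[1],1]; return T[:3,3]+d*(z-T[2,3])/d[2]
def model(x,y,a,sgn):
    c,s=np.cos(a),np.sin(a); R=np.array([[c,-s],[s,c]])
    def w(pts,z): return np.c_[np.array(pts)@R.T+[x,y],np.full(len(pts),z)]
    return w([(-.045,-.085),(.045,-.085),(.045,.085),(-.045,.085)],.008), w([(-.03,0),(.03,0),(.03,sgn*.076),(-.03,sgn*.076)],.0725)
E
python3 - <<'E'
from h import *
p=snapshot("top"); im=p["image"]
# white plate: bright blob in stand boxes
for nm,b,sg in(("a",(347,187,404,228),1),("b",(240,196,303,238),-1)):
    sub=im[b[1]:b[3],b[0]:b[2]].min(2); m=(sub>150).astype(np.uint8)
    m=cv2.morphologyEx(m,cv2.MORPH_CLOSE,np.ones((9,9),np.uint8)); m=cv2.morphologyEx(m,cv2.MORPH_OPEN,np.ones((9,9),np.uint8))
    ys,xs=np.nonzero(m); c=(xs.mean()+b[0],ys.mean()+b[1]); F=ray(p,c,.0725)
    # base: dark grey (not green), mask union of plate
    pr=[q for q in masks_of(p,"stand_"+nm) if abs((q["bbox"][0]+q["bbox"][2])/2-(b[0]+b[2])/2)<8]
    r=cv2.minAreaRect(np.argwhere(m)[:,::-1].astype(np.float32))
    print(nm,"plate",c,F.round(4),m.sum(),r)
    if pr:
        M=pr[0]["mask"]; ys,xs=np.nonzero(M); print(pr[0]["bbox"],cv2.minAreaRect(np.argwhere(M)[:,::-1].astype(np.float32)))
cv2.imwrite("pics/crop.png",cv2.resize(im[183:243,230:415],None,fx=4.3,fy=4.3,interpolation=cv2.INTER_CUBIC)[:,:,::-1])
print(im.shape)
E
```

```text
a plate (np.float64(362.1508828250401), np.float64(207.53611556982344)) [ 0.5108 -0.1262  0.0725] 623 ((15.0, 20.5), (21.0, 30.0), 90.0)
[347.1, 192.2, 405.1, 222.8] ((373.695068359375, 208.756103515625), (33.46075439453125, 56.430511474609375), 83.6598129272461)
b plate (np.float64(279.0309951060359), np.float64(209.08646003262643)) [0.516  0.1126 0.0725] 613 ((38.438194274902344, 12.398876190185547), (24.35978126525879, 28.107439041137695), 77.00537872314453)
[238.3, 198.0, 301.3, 240.2] ((268.1470947265625, 216.08828735351562), (35.16766357421875, 57.96601486206055), 75.96376037597656)
(400, 640, 3)
```

View pics/crop.png

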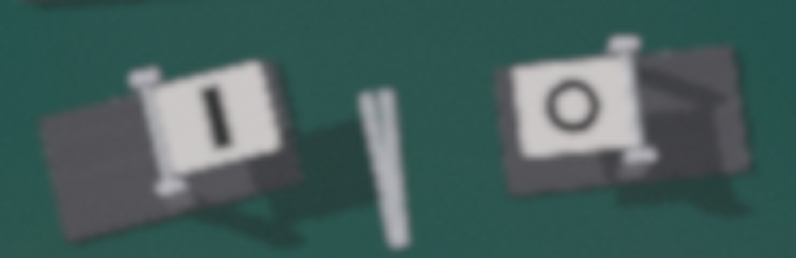

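The crop shows both dark stands clearly. A's flag edge runs along crop x≈518 and B's along x≈274, with the tweezers between them at x≈385.

Run:
```python
from h import *
p=snapshot("top"); im=p["image"].copy()
f=lambda l: np.array(l)/4.3+[230,183]-.4
# order: base (-x,-y),(+x,-y),(+x,+y),(-x,+y); flag (-x,0),(+x,0),(+x,edge),(-x,edge)
D={"a":(1,f([(750,172),(735,46),(497,70),(508,194)]),f([(642,152),(632,54),(514,66),(522,158)])),
   "b":(-1,f([(300,182),(272,64),(40,120),(70,242)]),f([(168,175),(150,85),(266,60),(282,148)]))}
for n,(sg,B,F) in D.items():
    g=lambda v: np.r_[proj(p,model(*v,sg)[0])-B,proj(p,model(*v,sg)[1])-F].ravel()
    x0=ray(p,B.mean(0),.008)
    r=least_squares(g,[x0[0],x0[1],0],loss="soft_l1"); x,y,a=r.x
    e=np.array([x-sg*.076*np.sin(a),y+sg*.076*np.cos(a)])
    print(n,r.x.round(4),"rms",np.sqrt((g(r.x)**2).mean()),g(r.x).round(1),"edge",e.round(4),"r",np.hypot(*e))
    side=snapshot("side") if n=="a" else side
    if n=="a": si=side["image"].copy()
    for q in model(*r.x,sg):
        cv2.polylines(si,[np.round(proj(side,q)*8).astype(int)],True,(255,0,0),1,cv2.LINE_AA,3)
for k in ("tweezers",): 
    for m in masks_of(p,k): print(k,m["score"],m["bbox"])
cv2.imwrite("pics/s2.png",cv2.resize(si[150:280,270:450],None,fx=4,fy=4)[:,:,::-1])
```

```text
a [ 0.513  -0.169   0.0503] rms 0.6228244075338225 [ 0.2  0.1 -0.1  0.4 -0.2 -0.3  0.2  0.1 -0.7 -1.5 -0.8  0.9  0.5  0.5
  0.8 -0.5] edge [ 0.5092 -0.0931] r 0.517609552569529
b [0.5048 0.1479 0.2104] rms 0.655988136057339 [ 1.1 -0.1  0.6 -1.  -0.1 -0.4 -0.8 -0.1  0.5  0.1  0.   1.1 -1.3  0.5
 -0.2 -0.1] edge [0.5207 0.0735] r 0.525835892285815
tweezers 0.59 [313.4, 204.1, 323.9, 240.0]
```

View pics/s2.png

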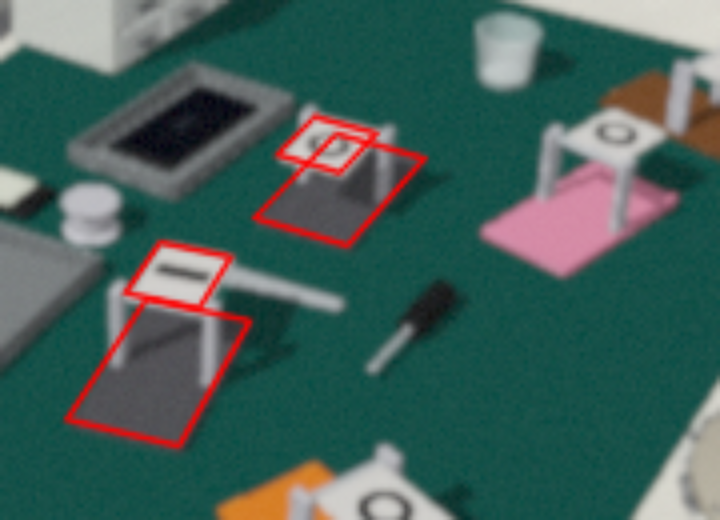

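The reprojected outlines match the side view, so both stand poses are good. Edge A is at (0.509,-0.093) and edge B at (0.521,0.0735). Next I shut the fingers, turn the tool and travel to the gap.

>>> move_arm --commands '[[[0,0,0],0.87,1],[[0,0,0],0.87,1],[[0,0,0],0.87,1],[[0,0,0],0.87,1],[[0,0,0],0.87,1],[[0.3,-0.75,0],0,1],[[0.3,-0.75,0],0,1],[[0.3,-0.75,0],0,1],[[0.3,-0.75,0],0,1],[[0.3,-0.75,0],0,1]]'

```text
t: 1.63
ee_pos: [0.3543, -0.5052, 0.1929]
ee_rot: [[0.999, 0.049, 0.0], [0.049, -0.999, -0.0], [0.0, 0.0, -1.0]]
wrist_force: [1.5, -0.4, 0.2]
grip_width: 0.332
grasp_force: 0.0
```

>>> move_arm --commands '[[[0.3,-0.75,0],0,1],[[0.3,-0.75,0],0,1],[[0.3,-0.75,0],0,1],[[0.3,-0.75,0],0,1],[[0.3,-0.75,0],0,1],[[0.3,-0.75,0],0,1],[[0.3,-0.75,0],0,1],[[0.3,-0.75,0],0,1],[[0.3,-0.75,0],0,1],[[0,0,0],0,1]]'

```text
t: 2.47
ee_pos: [0.4509, -0.2255, 0.193]
ee_rot: [[0.998, 0.057, 0.001], [0.057, -0.998, 0.002], [0.001, -0.002, -1.0]]
wrist_force: [0.3, 0.5, -0.0]
grip_width: 0.004
grasp_force: 0.0
```

>>> move_arm --commands '[[[0.29,-0.72,0],0,1],[[0.29,-0.72,0],0,1],[[0.29,-0.72,0],0,1],[[0.29,-0.72,0],0,1],[[0.29,-0.72,0],0,1],[[0.29,-0.72,0],0,1],[[0,0,0.6],0,1],[[0,0,0.6],0,1],[[0,0,0.6],0,1],[[0,0,0],0,1]]'

```text
t: 3.3
ee_pos: [0.5077, -0.0555, 0.1177]
ee_rot: [[0.999, 0.05, -0.005], [0.05, -0.999, -0.0], [-0.005, -0.0, -1.0]]
wrist_force: [-0.4, -0.6, -0.4]
grip_width: 0.006
grasp_force: 0.0
```

Run:
```python
from h import *
s=sense(); print(s["t"],s["ee_pos"],s["ee_rot"].round(3).tolist(),s["wrist_force"],s["joint_pos"].round(1))
p=snapshot("side"); cv2.imwrite("pics/s3.png",cv2.resize(p["image"][110:290,250:450],None,fx=3.3,fy=3.3)[:,:,::-1])
```

```text
3.3 [ 0.50768087 -0.0554811   0.11767798] [[0.999, 0.05, -0.005], [0.05, -0.999, -0.0], [-0.005, -0.0, -1.0]] [-0.37342222 -0.58249339 -0.36941803] [ -1.3  26.2   1.6 123.5  -1.3  30.7 -85.9]
```

View pics/s3.png

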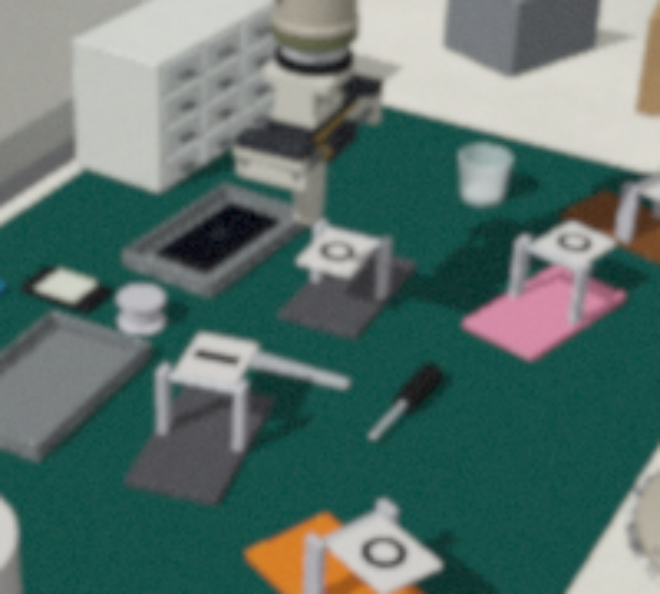

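>>> move_arm --commands '[[[0,0,0.52],0,1],[[0,0,0.52],0,1],[[0,0,0.52],0,1],[[0,0,0],0,1],[[0,0.15,0],0,1],[[0,0.15,0],0,1],[[0,0,0],0,1],[[0,0,0],0,1]]'

```text
t: 4.02
ee_pos: [0.5109, -0.0685, 0.0598]
ee_rot: [[0.999, 0.048, 0.002], [0.048, -0.999, -0.0], [0.002, 0.0, -1.0]]
wrist_force: [-0.7, -0.4, 0.3]
grip_width: 0.007
grasp_force: 0.0
```

>>> move_arm --commands '[[[0,0.04,0],0,1],[[0,0.04,0],0,1],[[0,0,0],0,1]]'

```text
t: 4.27
ee_pos: [0.5105, -0.0711, 0.0588]
ee_rot: [[0.999, 0.049, 0.001], [0.049, -0.999, -0.0], [0.001, 0.0, -1.0]]
wrist_force: [-0.3, -0.1, -0.1]
grip_width: 0.006
grasp_force: 0.0
```

>>> move_arm --commands '[[[0,0.04,0],0,1],[[0,0.04,0],0,1],[[0,0,0],0,1]]'

```text
t: 4.52
ee_pos: [0.5105, -0.0743, 0.0584]
ee_rot: [[0.999, 0.049, -0.0], [0.049, -0.999, -0.0], [-0.0, 0.0, -1.0]]
wrist_force: [-0.2, -0.3, 1.3]
grip_width: 0.007
grasp_force: 0.0
```

>>> move_arm --commands '[[[0,0.04,0.05],0,1],[[0,0.04,0.05],0,1],[[0,0,0],0,1]]'

```text
t: 4.77
ee_pos: [0.5104, -0.0775, 0.054]
ee_rot: [[0.999, 0.049, -0.001], [0.049, -0.999, -0.0], [-0.001, 0.0, -1.0]]
wrist_force: [0.2, 0.7, -0.0]
grip_width: 0.001
grasp_force: 0.0
```

>>> move_arm --commands '[[[0,0.04,0],0,1],[[0,0.04,0],0,1],[[0,0,0],0,1]]'

```text
t: 5.02
ee_pos: [0.5108, -0.0808, 0.0544]
ee_rot: [[0.999, 0.049, -0.0], [0.049, -0.999, -0.0], [-0.0, 0.0, -1.0]]
wrist_force: [-0.4, -0.2, -1.2]
grip_width: 0.011
grasp_force: 0.0
```

>>> move_arm --commands '[[[0,0.04,0],0,1],[[0,0.04,0],0,1],[[0,0,0],0,1]]'

```text
t: 5.27
ee_pos: [0.511, -0.0839, 0.0545]
ee_rot: [[0.999, 0.049, 0.0], [0.049, -0.999, -0.0], [0.0, 0.0, -1.0]]
wrist_force: [-0.2, -0.1, -1.0]
grip_width: 0.004
grasp_force: 0.0
```

>>> move_arm --commands '[[[0,0.04,0],0,1],[[0,0.04,0],0,1],[[0,0,0],0,1]]'

```text
t: 5.52
ee_pos: [0.5111, -0.0871, 0.0544]
ee_rot: [[0.999, 0.049, 0.0], [0.049, -0.999, -0.0], [0.0, 0.0, -1.0]]
wrist_force: [0.2, 0.2, 0.2]
grip_width: 0.009
grasp_force: 0.0
```

Run:
```python
from h import *
p=snapshot("side"); cv2.imwrite("pics/s4.png",cv2.resize(p["image"][140:230,290:410],None,fx=6,fy=6,interpolation=cv2.INTER_CUBIC)[:,:,::-1])
```

```text
(no output)
```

View pics/s4.png

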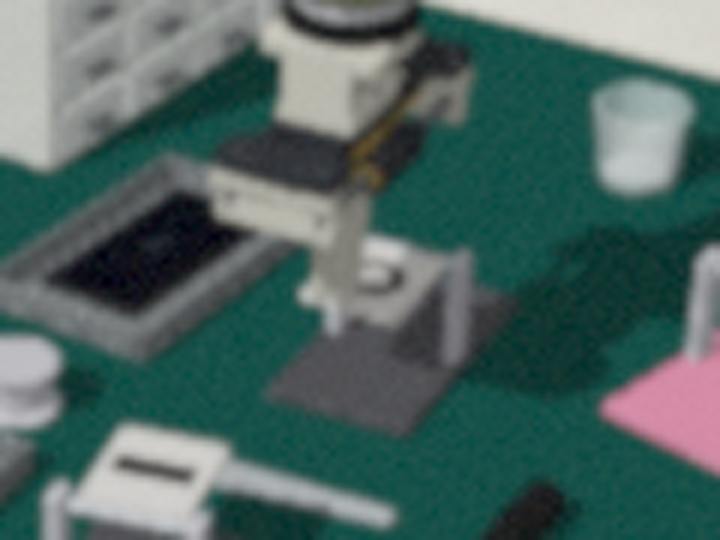

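The view shows the finger right in front of A's flag edge, with the flag still level. I keep going until there is contact.

>>> move_arm --commands '[[[0,0.04,0],0,1],[[0,0.04,0],0,1],[[0,0,0],0,1]]'

```text
t: 5.82
ee_pos: [0.5113, -0.0903, 0.0544]
ee_rot: [[0.999, 0.049, -0.0], [0.049, -0.999, -0.0], [-0.0, 0.0, -1.0]]
wrist_force: [-0.5, 0.7, 0.4]
grip_width: 0.004
grasp_force: 0.0
```

Run:
```python
from h import *
p=snapshot("side")
print(proj(p,[[.511,-.087,.054],[.511,-.087,.104],[.511,-.07,.054]]), sense()["wrist_force"])
print([(m["score"],m["bbox"]) for m in masks_of(p,"flag_a")])
print((proj(p,[[.509,-.093,.07],[.539,-.0915,.07],[.479,-.0945,.07]])-[290,140])*6)
```

```text
[[345.02018127 195.596424  ]
 [345.63229616 183.01127106]
 [342.61952906 197.78408073]] [0.0007288  0.61420721 0.32195823]
[(0.81, [349.9, 265.0, 383.9, 290.1]), (0.78, [408.3, 175.8, 436.2, 191.9]), (0.69, [347.3, 182.2, 362.2, 195.7]), (0.62, [301.3, 210.5, 329.2, 229.8])]
[[339.4062017  306.0967868 ]
 [292.44380495 292.72788311]
 [387.03228269 319.65493723]]
```

>>> move_arm --commands '[[[0,0.04,0],0,1],[[0,0.04,0],0,1],[[0,0,0],0,1]]'

```text
t: 6.17
ee_pos: [0.5114, -0.0935, 0.0544]
ee_rot: [[0.999, 0.049, -0.0], [0.049, -0.999, -0.0], [-0.0, 0.0, -1.0]]
wrist_force: [0.5, -0.5, 0.2]
grip_width: 0.005
grasp_force: 0.0
```

Run:
```python
from h import *
F=[]
for i in range(6):
    p=snapshot("top"); F.append(sense()["wrist_force"])
print(np.mean(F,0),np.std(F,0),sense()["ee_pos"])
p=snapshot("side")
print([(m["score"],m["bbox"]) for m in masks_of(p,"flag_a")])
cv2.imwrite("pics/s5.png",cv2.resize(p["image"][165:225,310:390],None,fx=9,fy=9,interpolation=cv2.INTER_CUBIC)[:,:,::-1])
```

```text
[ 0.42535955 -0.06066735  0.26721506] [0.35791197 0.67878234 0.59260611] [ 0.51143534 -0.09310348  0.05440181]
[(0.8, [303.4, 214.2, 328.1, 226.8]), (0.78, [347.5, 264.4, 382.2, 292.6]), (0.76, [409.7, 176.9, 437.2, 190.3]), (0.46, [338.3, 183.4, 366.0, 195.5]), (0.44, [445.9, 162.4, 466.5, 174.4])]
```

View pics/s5.png

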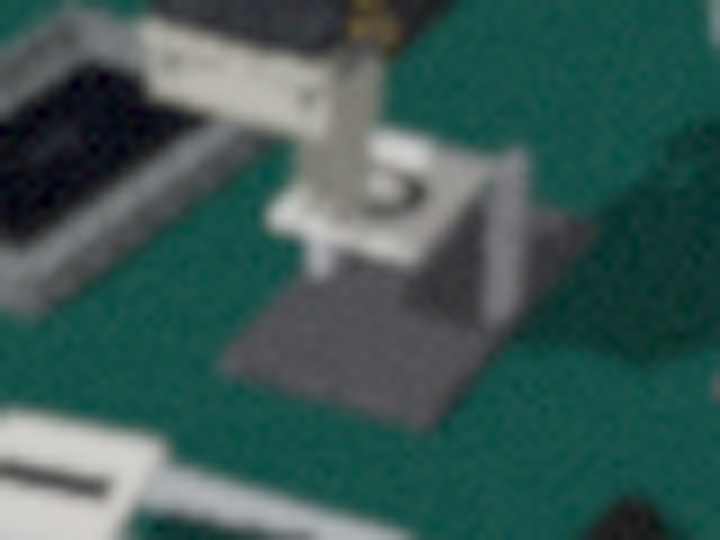

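The finger is above the flag: its tip shows at about (348,188), with the flag edge unbroken in front of it. I'll check the real tip height against the image.

Run:
```python
from h import *
p=snapshot("side"); e=sense()["ee_pos"]
for dz in (0,.02,.03): print(dz,((proj(p,[e+[0,0,dz]])-[310,165])*9).round(0))
q=snapshot("top"); print((proj(q,[e,e+[0,0,.03],e+[0,.0,.1]])).round(1), (proj(q,[e+[0,0,.03]])-[320,180])*6)
cv2.imwrite("pics/t5.png",cv2.resize(q["image"][150:250,280:410],None,fx=6,fy=6,interpolation=cv2.INTER_CUBIC)[:,:,::-1])
```

```text
0 [[322. 267.]]
0.02 [[324. 222.]]
0.03 [[325. 200.]]
[[350.3 209. ]
 [350.9 206.9]
 [352.4 201.6]] [[185.22132307 161.56600968]]
```

View pics/t5.png

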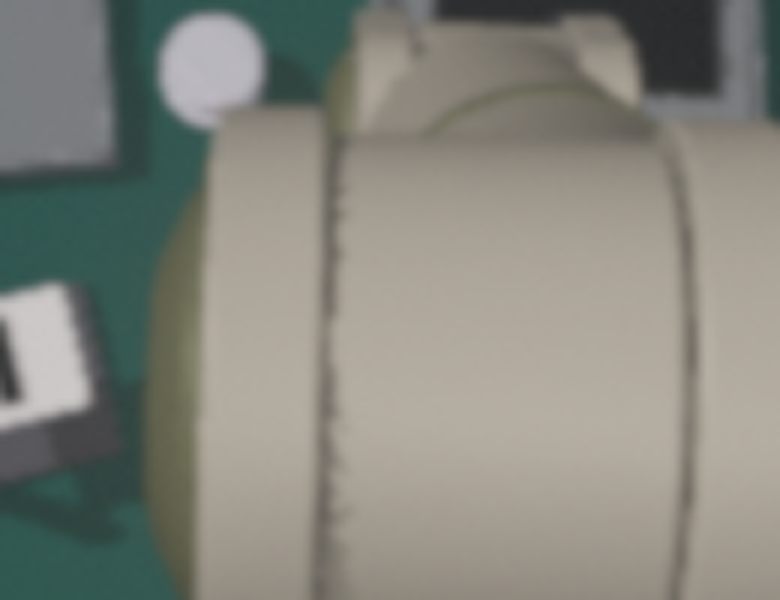

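The tip looks about 25 mm higher than reported. I'll back off into the free gap and feel for the bench.

>>> move_arm --commands '[[[0,-0.5,0],0,1],[[0,-0.75,0],0,1],[[0,0,0],0,1],[[0,0,0.5],0,1],[[0,0,0.5],0,1],[[0,0,0],0,1],[[0,0,0],0,1]]'

```text
t: 7.25
ee_pos: [0.5082, -0.0433, 0.0139]
ee_rot: [[0.999, 0.049, -0.002], [0.049, -0.999, -0.0], [-0.002, -0.0, -1.0]]
wrist_force: [-0.8, -0.0, 1.0]
grip_width: 0.007
grasp_force: 0.0
```

>>> move_arm --commands '[[[0,0,0.1],0,1],[[0,0,0.1],0,1],[[0,0,0],0,1],[[0,0,0],0,1]]'

```text
t: 7.58
ee_pos: [0.5091, -0.0433, 0.0067]
ee_rot: [[0.999, 0.049, 0.0], [0.049, -0.999, -0.0], [0.0, 0.0, -1.0]]
wrist_force: [0.3, -0.6, 0.4]
grip_width: 0.005
grasp_force: 0.0
```

>>> move_arm --commands '[[[0,0,0.08],0,1],[[0,0,0.08],0,1],[[0,0,0],0,1],[[0,0,0],0,1]]'

```text
t: 7.92
ee_pos: [0.5088, -0.0432, -0.0002]
ee_rot: [[0.999, 0.049, -0.0], [0.049, -0.999, -0.0], [-0.0, -0.0, -1.0]]
wrist_force: [1.0, 0.4, 0.6]
grip_width: 0.005
grasp_force: 0.0
```

>>> move_arm --commands '[[[0,0,0.1],0,1],[[0,0,0.1],0,1],[[0,0,0],0,1],[[0,0,0],0,1]]'

```text
t: 8.25
ee_pos: [0.5087, -0.0432, -0.0084]
ee_rot: [[0.999, 0.049, -0.001], [0.049, -0.999, -0.0], [-0.001, -0.0, -1.0]]
wrist_force: [0.6, 0.3, 0.9]
grip_width: 0.007
grasp_force: 0.0
```

>>> move_arm --commands '[[[0,0,0.06],0,1],[[0,0,0.06],0,1],[[0,0,0],0,1],[[0,0,0],0,1]]'

```text
t: 8.58
ee_pos: [0.5089, -0.0432, -0.013]
ee_rot: [[0.999, 0.049, -0.0], [0.049, -0.999, -0.0], [-0.0, 0.0, -1.0]]
wrist_force: [0.2, 0.6, -0.5]
grip_width: 0.004
grasp_force: 0.0
```

>>> move_arm --commands '[[[0,0,0.06],0,1],[[0,0,0.06],0,1],[[0,0,0],0,1],[[0,0,0],0,1]]'

```text
t: 8.92
ee_pos: [0.5089, -0.0432, -0.0178]
ee_rot: [[0.999, 0.049, -0.0], [0.049, -0.999, -0.0], [-0.0, -0.0, -1.0]]
wrist_force: [-0.2, 0.7, 0.7]
grip_width: 0.008
grasp_force: 0.0
```

>>> move_arm --commands '[[[0,0,0.05],0,1],[[0,0,0.05],0,1],[[0,0,0],0,1],[[0,0,0],0,1]]'

```text
t: 9.25
ee_pos: [0.5089, -0.0432, -0.0217]
ee_rot: [[0.999, 0.049, -0.0], [0.049, -0.999, -0.0], [-0.0, 0.0, -1.0]]
wrist_force: [1.1, 0.2, -0.6]
grip_width: 0.001
grasp_force: 0.0
```

>>> move_arm --commands '[[[0,0,0.05],0,1],[[0,0,0.05],0,1],[[0,0,0],0,1],[[0,0,0],0,1]]'

```text
t: 9.58
ee_pos: [0.5091, -0.0432, -0.0254]
ee_rot: [[0.999, 0.049, 0.0], [0.049, -0.999, -0.0], [0.0, 0.0, -1.0]]
wrist_force: [-0.7, 0.1, 4.5]
grip_width: 0.006
grasp_force: 2.3
```

Contact at reported z = -0.025, so the real fingertip is 25 mm above the reported TCP. With the tip now on the bench, one picture gives its lateral offset.

Run:
```python
from h import *
p=snapshot("side"); e=sense()["ee_pos"].copy(); e[2]=0
im=cv2.resize(p["image"][150:220,300:380],None,fx=9,fy=8,interpolation=cv2.INTER_CUBIC)
im=cv2.resize(p["image"][150:220,300:380],None,fx=8,fy=8,interpolation=cv2.INTER_CUBIC)
c=(proj(p,[e+[a,b,0] for a,b in((-.0075,-.0175),(.0075,-.0175),(.0075,.0175),(-.0075,.0175))])-[300,150]+.5)*8
cv2.polylines(im,[c.round().astype(int)],True,(255,0,0),1); print(c.round())
cv2.imwrite("pics/s6.png",im[:,:,::-1])
```

```text
[[349. 508.]
 [318. 498.]
 [278. 536.]
 [309. 547.]]
```

View pics/s6.png

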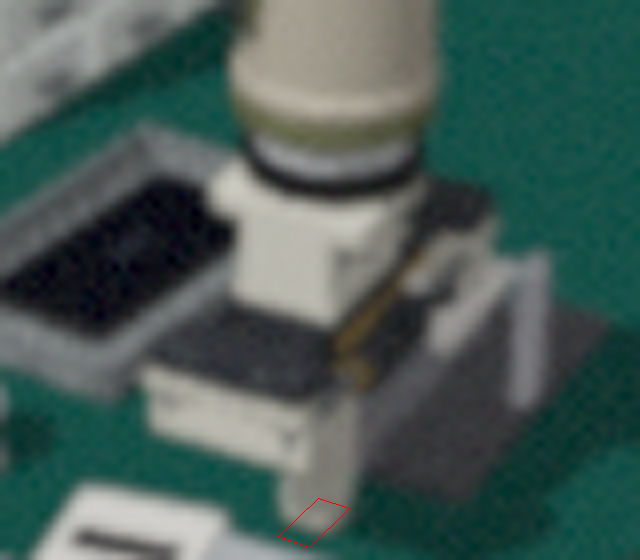

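The tip lines up with the projected footprint on the bench at (313,522), so the only offset is 25 mm in z. I raise the true tip to 0.056 (reported 0.031) and approach A's edge.

>>> move_arm --commands '[[[0,0,-0.5],0,1],[[0,0,-0.5],0,1],[[0,0,-0.4],0,1],[[0,0,0],0,1],[[0,0.25,0],0,1],[[0,0.25,0],0,1],[[0,0,0],0,1],[[0,0,0],0,1]]'

```text
t: 10.3
ee_pos: [0.5094, -0.0644, 0.0296]
ee_rot: [[0.999, 0.047, -0.001], [0.047, -0.999, -0.0], [-0.001, 0.0, -1.0]]
wrist_force: [0.2, -0.6, -0.1]
grip_width: 0.009
grasp_force: 0.0
```

>>> move_arm --commands '[[[0,0.06,0],0,1],[[0,0.06,0],0,1],[[0,0,0],0,1]]'

```text
t: 10.55
ee_pos: [0.51, -0.0684, 0.0301]
ee_rot: [[0.999, 0.049, -0.001], [0.049, -0.999, -0.0], [-0.001, 0.0, -1.0]]
wrist_force: [-0.5, -0.4, -0.0]
grip_width: 0.005
grasp_force: 0.0
```

>>> move_arm --commands '[[[0,0.04,0],0,1],[[0,0.04,0],0,1],[[0,0,0],0,1]]'

```text
t: 10.8
ee_pos: [0.5104, -0.0714, 0.0304]
ee_rot: [[0.999, 0.049, -0.0], [0.049, -0.999, -0.0], [-0.0, 0.0, -1.0]]
wrist_force: [0.3, -1.4, 0.4]
grip_width: 0.001
grasp_force: 0.0
```

>>> move_arm --commands '[[[0,0.04,0],0,1],[[0,0.04,0],0,1],[[0,0,0],0,1]]'

```text
t: 11.05
ee_pos: [0.5105, -0.0747, 0.0304]
ee_rot: [[0.999, 0.049, 0.0], [0.049, -0.999, -0.0], [0.0, 0.0, -1.0]]
wrist_force: [0.2, 0.8, -0.7]
grip_width: 0.005
grasp_force: 0.0
```

>>> move_arm --commands '[[[0,0.04,0],0,1],[[0,0.02,0],0,1],[[0,0,0],0,1]]'

```text
t: 11.3
ee_pos: [0.5106, -0.077, 0.0304]
ee_rot: [[0.999, 0.049, -0.0], [0.049, -0.999, -0.0], [-0.0, 0.0, -1.0]]
wrist_force: [0.8, 0.5, -0.1]
grip_width: 0.005
grasp_force: 0.0
```

>>> move_arm --commands '[[[0,0.04,0],0,1],[[0,0.02,0],0,1],[[0,0,0],0,1]]'

```text
t: 11.55
ee_pos: [0.5107, -0.0783, 0.0304]
ee_rot: [[0.999, 0.05, -0.0], [0.05, -0.999, 0.001], [-0.0, -0.001, -1.0]]
wrist_force: [-0.3, 5.1, 0.4]
grip_width: 0.001
grasp_force: 2.0
```

>>> move_arm --commands '[[[0,0.04,0],0,1],[[0,0.02,0],0,1],[[0,0,0],0,1]]'

```text
t: 11.8
ee_pos: [0.511, -0.0805, 0.0304]
ee_rot: [[0.999, 0.051, -0.0], [0.051, -0.999, 0.001], [0.0, -0.001, -1.0]]
wrist_force: [-0.2, 5.9, 0.1]
grip_width: 0.006
grasp_force: 2.7
```

Contact at 5–6 N. Now I lift so that friction raises the edge.

>>> move_arm --commands '[[[0,0,-0.1],0,1],[[0,0,-0.1],0,1],[[0,0,0],0,1]]'

```text
t: 12.05
ee_pos: [0.511, -0.081, 0.0391]
ee_rot: [[0.999, 0.05, 0.0], [0.05, -0.999, 0.001], [0.0, -0.0, -1.0]]
wrist_force: [-0.6, 5.8, -0.5]
grip_width: 0.005
grasp_force: 2.8
```

Run:
```python
from h import *
p=snapshot("side"); im=p["image"].astype(int)
# predicted flag corners for angles
x,y,a=.513,-.169,.0503
def fl(th):
    c,s=np.cos(a),np.sin(a); R=np.array([[c,-s],[s,c]])
    pts=[(u,.076*np.cos(th)) for u in(-.03,.03)]
    return np.c_[np.array(pts)@R.T+[x,y],[.07+.076*np.sin(th)]*2]
for th in(0,.1,.2,.3): print(th,proj(p,fl(th)).round(1).tolist())
print([(m["score"],m["bbox"]) for m in masks_of(p,"flag_a") if 330<m["bbox"][0]<365])
# column profile near -x corner edge and +x corner
for u in (338,340,342,354,356,358,360): print(u,im[178:204,u].min(1))
```

```text
0 [[354.5, 193.2], [338.7, 188.8]]
0.1 [[354.6, 191.3], [338.8, 186.8]]
0.2 [[354.9, 189.2], [339.1, 184.8]]
0.3 [[355.2, 187.1], [339.4, 182.7]]
[(0.73, [346.2, 263.0, 383.8, 291.4]), (0.41, [346.0, 183.9, 364.5, 192.2])]
338 [165 162 164 171 175 170 150  96  45  29  23  20  26  21  22  16  18  18
  28  18  30  46  54  75  77  81]
340 [156 161 159 164 167 171 162 143 128 114  81  62  73  85  81  63  43  25
  30  37  59  72  79  80  81  81]
342 [139 162 149 129 138 157 165 155 137 123 119 119 125 136 141 130  89  54
  58  75  81  80  80  81  80  79]
354 [ 67 132 177 183 157 121 121 112  93 119 139 142 130 103  85  81  86  79
  83  84  80  85  84  80  80  82]
356 [ 31  73 128 153 139 102  72  73 103 130 142 143 132 108  87  81  81  76
  69  70  77  78  73  68  66  75]
358 [ 30  39  82 121 138 135 129 129 138 146 142 121  95  86  75  75  66  58
  53  59  68  67  63  59  55  68]
360 [ 24  31  52 106 137 145 146 145 140 126 104  77  74  69  58  62  58  56
  52  52  61  60  56  56  57  57]
```

The edge is rising (row 191 against 193 at rest), so it works. Following the arc.

>>> move_arm --commands '[[[0,0.02,-0.12],0,1],[[0,0.03,-0.12],0,1],[[0,0.04,-0.12],0,1],[[0,0,0],0,1]]'

```text
t: 12.48
ee_pos: [0.5113, -0.0844, 0.0538]
ee_rot: [[0.999, 0.05, 0.001], [0.05, -0.999, 0.001], [0.001, -0.001, -1.0]]
wrist_force: [-1.1, 7.4, 1.9]
grip_width: 0.006
grasp_force: 3.7
```

```bash
cat > fl.py <<'E'
from h import *
import sys
p=snapshot("side"); print(sense()["ee_pos"],sense()["wrist_force"])
im=p["image"].astype(int)
for u in (354,356,358,360): print(u,im[160:204,u].min(1))
E
python3 fl.py
```

```text
[ 0.51131336 -0.08427376  0.05351936] [-2.68067684e-03  7.40618948e+00  2.27390558e+00]
354 [ 45  36  38  40  36  39  39  29  38  35  35  26  24  22  25  17  24  30
  69 123 151 143 116 102 119 131 127 101  82  72  60  62  75  79  81  81
  86  81  81  85  85  83  80  79]
356 [ 45  42  35  26  34  36  29  28  28  24  16  26  22  15  21  26  28  19
  37  81 134 142 103  89 114 138 136 120  88  63  65  80  82  79  82  83
  82  84  85  82  78  81  78  83]
358 [ 52  33  37  35  19  29  28  26  20  20  21  16  13  22  17  13  23  23
  20  46  89 118 121 123 127 129 117  94  69  63  75  77  82  83  84  82
  80  85  84  82  82  81  86  82]
360 [ 67  45  33  28  27  20  18  17  15  22  16  25  28  27  30  27  14  23
  20  32  56 107 134 140 137 123  95  70  57  69  75  77  77  69  67  56
  70  77  76  67  64  72  75  85]
```

>>> move_arm --commands '[[[0,0,-0.22],0,1],[[0,0.05,-0.22],0,1],[[0,0.12,-0.22],0,1],[[0,0,0],0,1]]'

```text
t: 12.87
ee_pos: [0.5123, -0.0939, 0.0812]
ee_rot: [[0.999, 0.047, 0.003], [0.047, -0.999, -0.001], [0.003, 0.001, -1.0]]
wrist_force: [0.0, -0.3, 0.2]
grip_width: 0.004
grasp_force: 0.0
```

```bash
python3 fl.py
```

```text
[ 0.51206467 -0.09334549  0.08049294] [1.09740765 0.66237161 0.34959486]
354 [ 51  48  46  45  36  30  31  24  30  22   6  19  17  23  18  18  10  30
  69 141 187 201 186 153 138 147 124 116 159 197 205 206 195 159 110  80
  78  79  72  80  84  81  78  81]
356 [ 31  36  31  24  18  23  23  26  20  16  13  19   6  19   9  21  18  20
  35  93 162 194 198 173 120  75  70 112 166 196 201 192 172 141  98  67
  62  61  63  72  77  81  80  82]
358 [ 22  14  23  22  19  24  20  20  21  26  22  22  26  23  21  22  23  21
  27  69 136 184 196 179 148 132 133 149 174 184 164 126  90  71  59  56
  55  54  59  66  79  84  79  83]
360 [ 20  12  27  23  18  24  16  17  17  13  22   9  25  17  25  25  15  13
  19  21  82 139 165 157 149 150 148 139 126 105  85  65  56  59  52  56
  55  53  55  65  68  82  83  80]
```

It slipped: the flag fell back level because I moved inwards too little for the arc. I retry with a properly computed arc in one continuous motion.

>>> move_arm --commands '[[[0,-0.45,0],0,1],[[0,-0.4,0],0,1],[[0,0,0],0,1],[[0,0,0.65],0,1],[[0,0,0.62],0,1],[[0,0,0],0,1],[[0,0.2,0],0,1],[[0,0.12,0],0,1],[[0,0,0],0,1]]'

```text
t: 13.67
ee_pos: [0.5109, -0.0729, 0.0295]
ee_rot: [[0.999, 0.047, 0.001], [0.047, -0.999, -0.001], [0.001, 0.001, -1.0]]
wrist_force: [0.4, -0.0, -0.3]
grip_width: 0.006
grasp_force: 0.0
```

```bash
python3 fl.py | head -2
```

```text
[ 0.51092581 -0.07222303  0.02954835] [0.05837516 0.23815183 0.90059733]
354 [ 93  93  78  70  52  42  47  48  49  43  34  31  33  29  34  28  30  34
```

>>> move_arm --commands '[[[0,0.08,0],0,1],[[0,0.06,0],0,1],[[0,0.03,0],0,1],[[0,0,0],0,1]]'

```text
t: 14.05
ee_pos: [0.5108, -0.078, 0.0287]
ee_rot: [[0.999, 0.049, 0.0], [0.049, -0.999, -0.0], [0.0, 0.0, -1.0]]
wrist_force: [-0.2, -0.3, -0.5]
grip_width: 0.004
grasp_force: 0.0
```

>>> move_arm --commands '[[[0,0.03,0],0,1],[[0,0.03,0],0,1],[[0,0,0],0,1]]'

```text
t: 14.3
ee_pos: [0.5108, -0.0801, 0.0284]
ee_rot: [[0.999, 0.049, -0.0], [0.049, -0.999, -0.0], [-0.0, 0.0, -1.0]]
wrist_force: [-0.9, 0.7, -0.1]
grip_width: 0.003
grasp_force: 0.0
```

>>> move_arm --commands '[[[0,0.03,0],0,1],[[0,0.03,0],0,1],[[0,0,0],0,1]]'

```text
t: 14.55
ee_pos: [0.5108, -0.0811, 0.0283]
ee_rot: [[0.999, 0.051, -0.0], [0.051, -0.999, 0.001], [-0.0, -0.001, -1.0]]
wrist_force: [-0.3, 4.7, -0.3]
grip_width: 0.001
grasp_force: 2.3
```

>>> move_arm --commands '[[[0,0.03,0],0,1],[[0,0,0],0,1]]'

```text
t: 14.72
ee_pos: [0.511, -0.0821, 0.0283]
ee_rot: [[0.999, 0.051, -0.0], [0.051, -0.999, 0.001], [-0.0, -0.001, -1.0]]
wrist_force: [0.1, 5.4, 1.8]
grip_width: 0.008
grasp_force: 2.8
```

>>> move_arm --commands '[[[0,0.02,-0.2],0,1],[[0,0.04,-0.2],0,1],[[0,0.07,-0.2],0,1],[[0,0.09,-0.2],0,1],[[0,0.125,-0.2],0,1],[[0,0.16,-0.2],0,1],[[0,0.2,-0.2],0,1],[[0,0.2,-0.15],0,1],[[0,0.27,-0.15],0,1],[[0,0.26,-0.1],0,1]]'

```text
t: 15.55
ee_pos: [0.5139, -0.142, 0.101]
ee_rot: [[0.999, 0.049, 0.0], [0.049, -0.999, -0.0], [0.0, 0.0, -1.0]]
wrist_force: [-1.3, 1.1, -0.4]
grip_width: 0.003
grasp_force: 0.1
```

>>> move_arm --commands '[[[0,0.32,-0.08],0,1],[[0,0.32,-0.02],0,1],[[0,0.35,0],0,1],[[0,0,0],0,1]]'

```text
t: 15.88
ee_pos: [0.5154, -0.1845, 0.1042]
ee_rot: [[0.999, 0.045, -0.0], [0.045, -0.999, -0.002], [-0.0, 0.002, -1.0]]
wrist_force: [0.2, -0.2, -0.3]
grip_width: 0.007
grasp_force: 0.0
```

Run:
```python
from h import *
p=snapshot("side"); print(sense()["ee_pos"],sense()["wrist_force"])
for k in("stand_a","flag_a"): print([(round(m["score"],2),m["bbox"]) for m in masks_of(p,k)])
cv2.imwrite("pics/s7.png",cv2.resize(p["image"][110:270,270:430],None,fx=3.7,fy=3.7,interpolation=cv2.INTER_CUBIC)[:,:,::-1])
```

```text
[ 0.51525412 -0.18271664  0.10401512] [ 0.30587302  0.47175392 -0.1575335 ]
[(0.84, [420.1, 163.0, 468.5, 190.3]), (0.81, [392.5, 176.3, 442.4, 216.8]), (0.65, [333.3, 156.5, 378.1, 210.0]), (0.61, [287.8, 212.2, 333.8, 264.8]), (0.57, [320.7, 262.3, 387.9, 314.5]), (0.46, [287.0, 161.4, 343.3, 199.0])]
[(0.75, [348.5, 268.1, 380.6, 290.4]), (0.62, [304.0, 214.0, 324.6, 227.7]), (0.53, [445.8, 164.1, 465.4, 174.3]), (0.51, [408.9, 174.4, 436.0, 189.8]), (0.21, [346.9, 158.1, 370.5, 183.0])]
```

>>> move_arm --commands '[[[0,0,-0.8],0,1],[[0,0,0],-0.92,1],[[0,0,0],-0.92,1],[[0.21,-0.74,0],0,1],[[0.21,-0.74,0],0,1],[[0.21,-0.74,0],0,1],[[0.21,-0.74,0],0,1],[[0.21,-0.74,0],0,1],[[0.21,-0.74,0],0,1],[[0.21,-0.74,0],0,1]]'

```text
t: 16.87
ee_pos: [0.5295, 0.0369, 0.1362]
ee_rot: [[0.978, 0.21, -0.001], [0.21, -0.978, 0.0], [-0.001, -0.0, -1.0]]
wrist_force: [1.0, 0.4, 0.2]
grip_width: 0.004
grasp_force: 0.0
```

>>> move_arm --commands '[[[0,0,0],0,1],[[0,0,0],0,1],[[0,0,0],0,1]]'

```text
t: 17.12
ee_pos: [0.5297, 0.0345, 0.1362]
ee_rot: [[0.978, 0.209, -0.001], [0.209, -0.978, -0.0], [-0.001, 0.0, -1.0]]
wrist_force: [0.1, -0.8, -0.9]
grip_width: 0.004
grasp_force: 0.0
```

Run:
```python
from h import *
p=snapshot("side"); print(sense()["ee_pos"],sense()["ee_rot"].round(3).tolist())
for k in("stand_a","flag_a"): print([(round(m["score"],2),m["bbox"]) for m in masks_of(p,k)])
cv2.imwrite("pics/s8.png",cv2.resize(p["image"][110:270,270:430],None,fx=3.7,fy=3.7,interpolation=cv2.INTER_CUBIC)[:,:,::-1])
for th in (0,np.pi):
    print(proj(p,model(.514,-.174,.05,np.cos(th))[1]).round(0).tolist())
```

```text
[0.52968105 0.0337253  0.13623672] [[0.978, 0.208, -0.001], [0.208, -0.978, -0.001], [-0.001, 0.0, -1.0]]
[(0.91, [290.4, 209.8, 333.5, 263.2]), (0.91, [421.2, 161.5, 469.4, 191.0]), (0.85, [335.4, 170.7, 377.6, 210.3]), (0.81, [322.7, 264.1, 385.3, 315.7]), (0.6, [390.5, 178.5, 441.3, 215.4])]
[(0.77, [352.0, 266.4, 382.2, 289.9]), (0.73, [301.7, 212.7, 326.6, 226.5]), (0.71, [347.9, 174.1, 373.3, 187.3]), (0.71, [409.3, 175.8, 435.6, 189.1]), (0.49, [446.4, 165.4, 465.3, 171.8])]
[[364.0, 182.0], [349.0, 178.0], [339.0, 187.0], [355.0, 192.0]]
[[364.0, 182.0], [349.0, 178.0], [358.0, 169.0], [373.0, 173.0]]
```

Flag A is over on the -y side. Now stand B, the same procedure mirrored.

>>> move_arm --commands '[[[0,0,0.89],0,1],[[0,0,0.89],0,1],[[0,0,0.89],0,1],[[0,0,0],0,1],[[0,-0.2,0],0,1],[[0,-0.2,0],0,1],[[0,0,0],0,1],[[0,0,0],0,1]]'

```text
t: 17.93
ee_pos: [0.5278, 0.0511, 0.0316]
ee_rot: [[0.978, 0.21, 0.003], [0.21, -0.978, 0.001], [0.003, -0.0, -1.0]]
wrist_force: [0.1, -0.1, 0.9]
grip_width: 0.003
grasp_force: 0.0
```

>>> move_arm --commands '[[[0,-0.04,0],0,1],[[0,-0.04,0],0,1],[[0,0,0],0,1]]'

```text
t: 18.18
ee_pos: [0.5264, 0.0536, 0.0304]
ee_rot: [[0.978, 0.208, 0.001], [0.208, -0.978, 0.0], [0.001, -0.0, -1.0]]
wrist_force: [-0.6, 0.1, -0.3]
grip_width: 0.006
grasp_force: 0.0
```

>>> move_arm --commands '[[[0,-0.04,0],0,1],[[0,0,0],0,1]]'

```text
t: 18.35
ee_pos: [0.5258, 0.055, 0.0297]
ee_rot: [[0.978, 0.208, 0.0], [0.208, -0.978, 0.0], [0.0, -0.0, -1.0]]
wrist_force: [0.5, -0.1, -0.6]
grip_width: 0.005
grasp_force: 0.0
```

>>> move_arm --commands '[[[0,-0.04,0],0,1],[[0,-0.02,0],0,1],[[0,0,0],0,1]]'

```text
t: 18.6
ee_pos: [0.5252, 0.0574, 0.0295]
ee_rot: [[0.978, 0.208, -0.0], [0.208, -0.978, 0.0], [-0.0, -0.0, -1.0]]
wrist_force: [0.0, -0.1, 0.1]
grip_width: 0.005
grasp_force: 0.0
```

>>> move_arm --commands '[[[0,-0.03,0],0,1],[[0,-0.02,0],0,1],[[0,0,0],0,1]]'

```text
t: 18.85
ee_pos: [0.5248, 0.0589, 0.0295]
ee_rot: [[0.978, 0.208, -0.0], [0.208, -0.978, -0.0], [-0.0, 0.0, -1.0]]
wrist_force: [0.5, -0.5, 0.2]
grip_width: 0.006
grasp_force: 0.3
```

>>> move_arm --commands '[[[0,-0.03,0],0,1],[[0,-0.02,0],0,1],[[0,0,0],0,1]]'

```text
t: 19.1
ee_pos: [0.5246, 0.0597, 0.0296]
ee_rot: [[0.978, 0.207, 0.0], [0.207, -0.978, -0.001], [-0.0, 0.001, -1.0]]
wrist_force: [1.2, -6.3, -0.4]
grip_width: 0.005
grasp_force: 2.7
```

Contact at 6 N. Same arc, mirrored.

>>> move_arm --commands '[[[0,-0.03,-0.2],0,1],[[0,-0.04,-0.2],0,1],[[0,-0.07,-0.2],0,1],[[0,-0.09,-0.2],0,1],[[0,-0.125,-0.2],0,1],[[0,-0.16,-0.2],0,1],[[0,-0.2,-0.2],0,1],[[0,-0.2,-0.15],0,1],[[0,-0.27,-0.15],0,1],[[0,-0.26,-0.1],0,1]]'

```text
t: 19.93
ee_pos: [0.5122, 0.1188, 0.1022]
ee_rot: [[0.978, 0.208, 0.0], [0.208, -0.978, 0.001], [0.0, -0.0, -1.0]]
wrist_force: [1.3, 0.6, 0.7]
grip_width: 0.005
grasp_force: 0.1
```

>>> move_arm --commands '[[[0,-0.32,-0.08],0,1],[[0,-0.32,-0.02],0,1],[[0,-0.35,0],0,1],[[0,0,0],0,1],[[0,0,0],0,1]]'

```text
t: 20.35
ee_pos: [0.5036, 0.1576, 0.1054]
ee_rot: [[0.978, 0.211, -0.001], [0.211, -0.978, 0.0], [-0.001, -0.0, -1.0]]
wrist_force: [-0.5, 0.0, -0.1]
grip_width: 0.004
grasp_force: 0.0
```

Run:
```python
from h import *
p=snapshot("side"); print(sense()["ee_pos"],sense()["wrist_force"])
for k in("stand_a","flag_a"): print([(round(m["score"],2),m["bbox"]) for m in masks_of(p,k)])
for s in(1,-1): print(proj(p,model(.5048,.1479,.2104,s)[1]).round(0).tolist())
```

```text
[0.50379326 0.15660647 0.10538749] [ 0.63508485 -0.58699299  0.72882779]
[(0.98, [389.4, 175.4, 439.1, 215.2]), (0.81, [335.2, 168.1, 377.2, 208.8]), (0.75, [421.2, 162.1, 470.0, 190.4]), (0.69, [324.4, 264.6, 384.2, 313.4]), (0.64, [288.8, 211.7, 334.5, 262.9]), (0.63, [390.0, 151.8, 406.8, 170.1])]
[(0.68, [443.1, 164.4, 467.2, 175.7]), (0.66, [410.0, 176.7, 435.5, 190.9]), (0.63, [349.0, 265.4, 382.4, 288.7]), (0.54, [299.3, 213.9, 320.2, 228.8]), (0.49, [348.4, 172.2, 373.7, 185.0])]
[[319.0, 227.0], [301.0, 223.0], [292.0, 236.0], [311.0, 241.0]]
[[319.0, 227.0], [301.0, 223.0], [309.0, 210.0], [327.0, 214.0]]
```

>>> move_arm --commands '[[[0,0,-0.8],0,1],[[0,0,-0.8],0,1],[[-0.2,0.9,0],0,1],[[-0.2,0.9,0],0,1],[[-0.2,0.9,0],0,1],[[-0.2,0.9,0],0,1],[[-0.2,0.9,0],0,1],[[-0.2,0.9,0],0,1],[[-0.2,0.9,0],0,1],[[-0.2,0.9,0],0,1]]'

```text
t: 21.33
ee_pos: [0.5008, -0.1414, 0.1696]
ee_rot: [[0.978, 0.207, -0.0], [0.207, -0.978, -0.0], [-0.0, 0.0, -1.0]]
wrist_force: [0.3, -0.4, 0.9]
grip_width: 0.008
grasp_force: 0.0
```

>>> move_arm --commands '[[[-0.2,0.9,0],0,1],[[-0.2,0.9,0],0,1],[[-0.2,0.9,0],0,1],[[-0.2,0.9,0],0,1],[[-0.2,0.9,0],0,1],[[-0.2,0.9,0],0,1],[[-0.2,0.9,0],0,1],[[0,0,0],0,1],[[0,0,0],0,1],[[0,0,0],0,1]]'

```text
t: 22.17
ee_pos: [0.4985, -0.3966, 0.1692]
ee_rot: [[0.978, 0.207, -0.001], [0.207, -0.978, 0.001], [-0.001, -0.001, -1.0]]
wrist_force: [-0.4, 0.6, -0.4]
grip_width: 0.006
grasp_force: 0.0
```

Run:
```python
from h import *
print(sense()["ee_pos"],sense()["wrist_force"])
q=snapshot("top"); p=snapshot("side")
a=cv2.resize(q["image"][170:260,220:420],None,fx=4,fy=4,interpolation=cv2.INTER_CUBIC)
b=cv2.resize(p["image"][150:280,270:450],None,fx=1.7,fy=1.7,interpolation=cv2.INTER_CUBIC)
o=np.zeros((a.shape[0]+b.shape[0],800,3),np.uint8); o[:a.shape[0]]=a; o[a.shape[0]:,:b.shape[1]]=b
cv2.imwrite("pics/fin.png",o[:,:,::-1]); print(o.shape)
```

```text
[ 0.49845712 -0.39663171  0.16915591] [-0.44791647  0.61955604 -0.35021928]
(581, 800, 3)
```

View pics/fin.png

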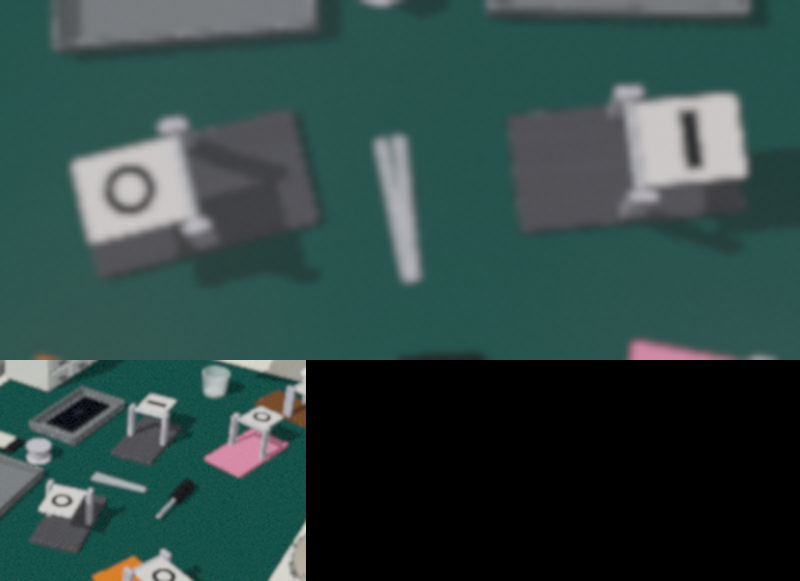

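Flag A (690,140) shows the bar and flag B (130,190) shows the ring. Both look flat, and the stands are barely moved. I wait a little longer, then hand in.

>>> move_arm --commands '[[[0,0,0],0,1],[[0,0,0],0,1],[[0,0,0],0,1],[[0,0,0],0,1],[[0,0,0],0,1],[[0,0,0],0,1],[[0,0,0],0,1],[[0,0,0],0,1],[[0,0,0],0,1],[[0,0,0],0,1]]'

```text
t: 23.1
ee_pos: [0.4992, -0.3968, 0.1696]
ee_rot: [[0.978, 0.208, -0.0], [0.208, -0.978, 0.0], [-0.0, -0.0, -1.0]]
wrist_force: [0.1, -0.1, -0.1]
grip_width: 0.006
grasp_force: 0.0
```

```bash
python3 -c "
from bench import *
print(finish_job())"
```

```text
the job is handed in; nothing more can be done
None
```

The job is handed in at about 23 s: in the final picture flag_a (phone tray) lies flat showing the bar and flag_b (empty tray) flat showing the ring, with stand_a slid a few mm on the bench; no verdict was returned.

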